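Latch the stop buttons in test order

ROBOT

A 7-joint arm with a two-finger parallel gripper is mounted at the origin on the work surface. World frame = base frame: x ahead of the robot, y to its left, z up, the work surface at z = 0. Lengths are in m, angles in rad, forces in N, time in s.
With the tool pointing down it reaches from about 0.425 to 0.975 m from the base axis. Payload 16.7 kg.
Tool frame: the origin (TCP) lies midway between the tips of the shut fingers; the grasp point (between the pads) lies 19 mm behind it; z points along the fingers, y is the direction in which the jaws open and shut (so a half turn about z gives the same grasp; the last joint's range is limited). The gripper opens to 85 mm and grips with 20 to 120 N. Pads are 22 mm wide; open, the fingers measure 114 mm over their backs; the gripper's body (76 mm by 85 mm) begins 54 mm behind the grasp point. The pads swing forward as they close: fully open they stand 13 mm farther back than shut.
Start: joints at [-1.425, 0.426, 0.074, 1.606, -0.034, 1.111, -0.067], TCP at [0.197, 0.646, 0.231] pointing down, gripper open.
Joint ranges: [-2.85, 2.85], [-0.5, 2.14], [-1.23, 1.37], [0.21, 2.46], [-1.02, 4.16], [0.16, 2.05], [-2.73, 2.73]. Speed limits (rad/s): [1.89, 1.89, 2.39, 2.39, 3.01, 3.01, 3.01].

INTERFACE

Orientations are given as a 3x3 rotation matrix whose columns are the frame's x, y, z axes.
In Python, from bench import sensors, vision, order gives the robot as it stands. The module is installed in compiled form; this text tells all that it offers.
- The arm moves only by the shell command python3 -m handwheel 'ROWS'. ROWS is JSON, a list that holds one entry, the list of rows, each a list of 5 numbers: the shift along the tool's x, y, z in mm, then the turn about the tool's z in rad, then the finger opening in mm, from 0 to 85.4. In form: [[[x, y, z, roll, hand], ...]]. A call has 1 to 20 rows; each row is the pose to reach, as a shift and turn from the pose commanded when the call began, along the tool's axes at that moment; what a row does not reach only later rows make up. A row lasts 1/10 s, in which the tool goes at most 50 mm and 8.59 degrees, less where a joint would pass 70% of its speed; a pose out of reach is approached as far as the arm can. A call with a gripper value outside its range is refused whole. The fingers move at their own pace and stop on an object; the grip force is fixed at half the most. Time passes only in rows, so rows that repeat a pose let the fingers close. It gives the time, the measured TCP pose, the force and the opening at its end, in the units of the state.
- sensors.get_obs(): the state, without advancing time (a new reading comes with each control period).
- vision.get_image(name): name is "scene" or "side" or "wrist"; returns a dict with "img" (420x560x3 uint8, red, green, blue), "intrinsics" (3x3 intrinsics, pixels), "rvec" (rotation vector, rad) and "tvec" (3), from world to camera coordinates, as OpenCV has them; the wrist camera has in their place "T_tool_cam" (4x4, takes a point from camera to tool coordinates, whose origin is the TCP and whose axes are the flange's). Camera axes: x right, y down, z forward; pixel columns grow to the right and rows downward; lengths in m; the calibration is good to about 2 mm. A picture is of the moment at which its call begins: read the wrist's pose just before it. There is no depth.
- order.job_done(): hands the job in, once; it reports no verdict.
The state is a dict: "t": time; "joint_positions": joint angles; "qd": joint speeds; "tau": joint torques, N m; "position": TCP position; "eef_rot": TCP orientation; "force": force on the tool from outside, world axes, zero at the start; "ft_torque": the same for the moment, N m; "finger_gap": finger opening in m.
Only numpy, scipy, OpenCV 4.12 (cv2) and the standard library are available. Lean on these libraries where they do the work, as an engineer would, in place of code of your own. Each camera call takes 0.05 s, during which the arm holds its last target.

TASK

Set the push-button stations for the stop-circuit check: press the wide mushroom button fully in, then the square button, then the small round one, in that order, each lightly so that it is not forced. They stay in by themselves. Leave the bar-shaped button out, do not lift, tip or shove the stations, and leave the other parts on the bench where they are.

Things in the scene. Friction and masses are not known exactly. Their poses are not given: they have to be found in the camera images.
- mushroom_station: loose control station: grey plastic box 68 x 68 mm, 50 mm high, 0.4 kg or so, standing free on the bench, with one push-button in the middle of its top face (wide round black mushroom head, 44 mm across and 10 mm thick on an 18 mm stem). Origin: centre of its underside; z up. It may stand turned by up to 29 degrees and in any of four places
- mushroom_top (a point): centre of the top face of the mushroom button (wide round black mushroom head, 44 mm across and 10 mm thick on an 18 mm stem), z up; it goes down with the button. Out, the face is 80 mm above the bench and 30 mm above the station's top face; fully in, 20 mm above the top face. Pressed harder at the end of its travel, the cap gives on a cushion spring (from 6 N, 1.5 N more for each further mm, up to 9 mm) and comes back when let go
- mushroom (a joint): travel of the mushroom button in m: 0 fully out (as it starts), 0.010 fully in. It gives way at 3 N, rising to about 4.5 N when fully in, and stays where it is left (a stay-put button, it does not spring back); 7 mm or more counts as in, under 2.5 mm as out
- square_station: loose control station: grey plastic box 68 x 68 mm, 50 mm high, 0.4 kg or so, standing free on the bench, with one push-button in the middle of its top face (square black cap, 26 x 26 mm). Origin: centre of its underside; z up. It may stand turned by up to 29 degrees and in any of four places
- square_top (a point): centre of the top face of the square button (square black cap, 26 x 26 mm), z up; it goes down with the button. Out, the face is 80 mm above the bench and 30 mm above the station's top face; fully in, 20 mm above the top face. Pressed harder at the end of its travel, the cap gives on a cushion spring (from 6 N, 1.5 N more for each further mm, up to 9 mm) and comes back when let go
- square (a joint): travel of the square button in m: 0 fully out (as it starts), 0.010 fully in. It gives way at 3 N, rising to about 4.5 N when fully in, and stays where it is left (a stay-put button, it does not spring back); 7 mm or more counts as in, under 2.5 mm as out
- round_station: loose control station: grey plastic box 68 x 68 mm, 50 mm high, 0.4 kg or so, standing free on the bench, with one push-button in the middle of its top face (small round black cap, 20 mm across). Origin: centre of its underside; z up. It may stand turned by up to 29 degrees and in any of four places
- round_top (a point): centre of the top face of the round button (small round black cap, 20 mm across), z up; it goes down with the button. Out, the face is 80 mm above the bench and 30 mm above the station's top face; fully in, 20 mm above the top face. Pressed harder at the end of its travel, the cap gives on a cushion spring (from 6 N, 1.5 N more for each further mm, up to 9 mm) and comes back when let go
- round (a joint): travel of the round button in m: 0 fully out (as it starts), 0.010 fully in. It gives way at 3 N, rising to about 4.5 N when fully in, and stays where it is left (a stay-put button, it does not spring back); 7 mm or more counts as in, under 2.5 mm as out
- bar_station: loose control station: grey plastic box 68 x 68 mm, 50 mm high, 0.4 kg or so, standing free on the bench, with one push-button in the middle of its top face (long narrow black bar cap, 14 x 46 mm, long along its y). Origin: centre of its underside; z up. It may stand turned by up to 29 degrees and in any of four places
- bar_top (a point): centre of the top face of the bar button (long narrow black bar cap, 14 x 46 mm, long along its y), z up; it goes down with the button. Out, the face is 80 mm above the bench and 30 mm above the station's top face; fully in, 20 mm above the top face. Pressed harder at the end of its travel, the cap gives on a cushion spring (from 6 N, 1.5 N more for each further mm, up to 9 mm) and comes back when let go
- bar (a joint): travel of the bar button in m: 0 fully out (as it starts), 0.010 fully in. It gives way at 3 N, rising to about 4.5 N when fully in, and stays where it is left (a stay-put button, it does not spring back); 7 mm or more counts as in, under 2.5 mm as out
- contact_block: loose grey contact block, 42 x 26 x 36 mm; origin at the centre of its underside. Not part of the job
- lamp_unit: loose aluminium indicator lamp insert with a cone top, 29 mm across, 40 mm high; origin at the centre of its underside. Not part of the job
- lock_nut: loose steel ring nut, 38 mm outside, 7 mm high, lying flat; origin at the centre of its underside. Not part of the job
- screw_jar: pale screw jar with metal lid, 52 mm across, 60 mm high; origin at the centre of its underside. Not part of the job
- driver: screwdriver with black handle, 180 mm long, lying flat (origin under its middle, x axis along it towards the tip). Not part of the job
- tape: roll of paper tape, 90 mm across, 20 mm high, lying flat; origin at the centre of its underside. Not part of the job
- selector_unit: loose selector switch insert with a small bar grip, 33 mm across, 44 mm high; origin at the centre of its underside. Not part of the job

How it is judged:
By the outcome, as a careful person would: the job done as asked, in the order asked, and still so for the second after the job is handed in, with the robot touching nothing.
It also fails if it takes over 42 s, if anything falls off the work surface, if the arm or the gripper's body presses on something with over 40 N, if the wrist force passes 120 N, or if a joint passes its speed limit or range.

## Working session

There is one attempt and no reset: what is moved stays moved. The work goes in short steps, Python scripts to look and compute and a shell command to move; the robot and the scene stay as the last step left them, time stands still between calls to the robot, and variables do not carry over. Pictures are saved under pics/ and viewed, and the job is handed in when it is done.

```bash
mkdir -p pics
python3 - <<'E'
from bench import sensors, vision
import cv2, numpy as np
o=sensors.get_obs()
print(o['t'],o['position'],np.round(o['eef_rot'],3).tolist(),o['force'],o['finger_gap'])
for n in ['scene','side','wrist']:
    d=vision.get_image(n)
    cv2.imwrite(f'pics/{n}0.png',cv2.resize(d['img'][:,:,::-1],None,fx=1.4,fy=1.4,interpolation=cv2.INTER_CUBIC))
    import pickle; pickle.dump(d,open(f'{n}0.pkl','wb'))
    print(n,{k:np.round(v,3).tolist() for k,v in d.items() if k!='img'})
E
```

```text
0.0 [0.19669209 0.64525428 0.23060909] [[-0.957, 0.292, -0.0], [0.292, 0.957, -0.001], [-0.0, -0.001, -1.0]] [-0.18015771  0.06924994 -0.53477043] 0.08550994327572646
scene {'intrinsics': [[519.155, 0.0, 286.569], [0.0, 519.155, 211.161], [0.0, 0.0, 1.0]], 'rvec': [0.799, 2.579, -1.087], 'tvec': [0.537, -0.136, 1.366]}
side {'intrinsics': [[546.848, 0.0, 270.393], [0.0, 546.848, 201.86], [0.0, 0.0, 1.0]], 'rvec': [0.345, -2.784, 1.196], 'tvec': [0.569, 0.192, 1.049]}
wrist {'intrinsics': [[311.006, 0.0, 279.089], [0.0, 311.006, 210.07], [0.0, 0.0, 1.0]], 'T_tool_cam': [[-0.002, -0.945, -0.326, 0.083], [1.0, -0.002, 0.0, -0.0], [-0.001, -0.326, 0.945, -0.142], [0.0, 0.0, 0.0, 1.0]]}
```

View pics/scene0.png

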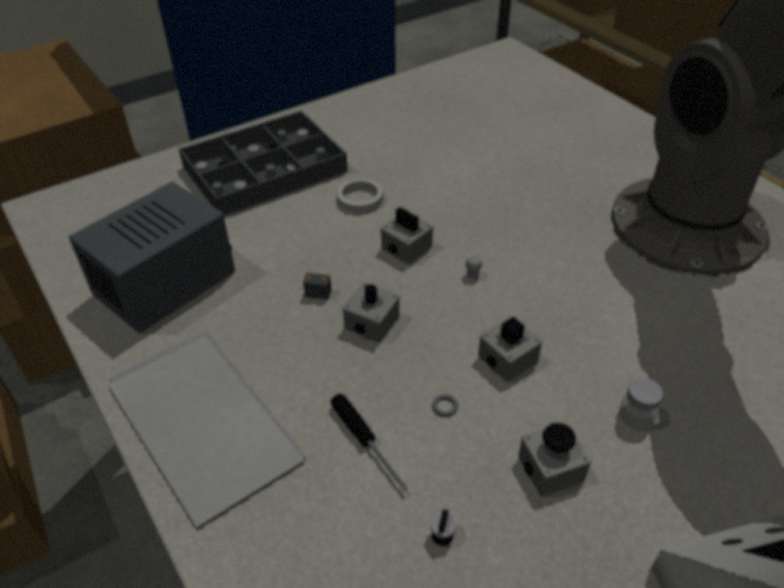

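View pics/side0.png

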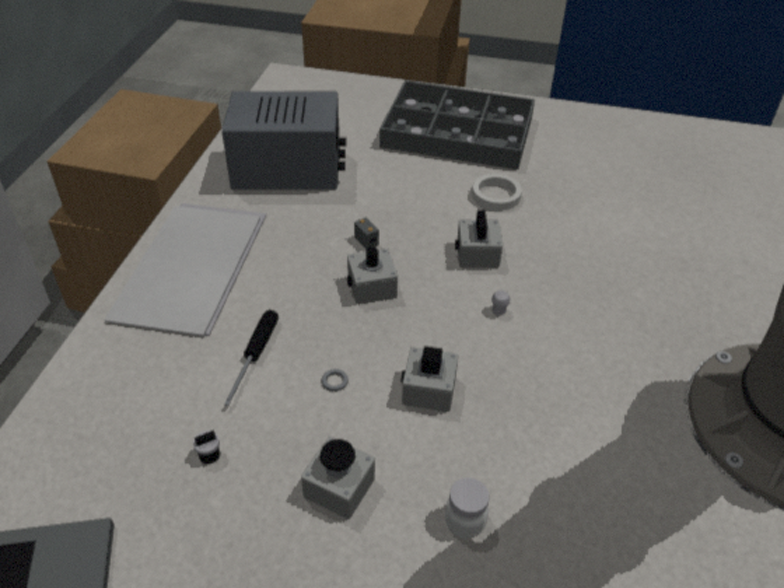

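View pics/wrist0.png

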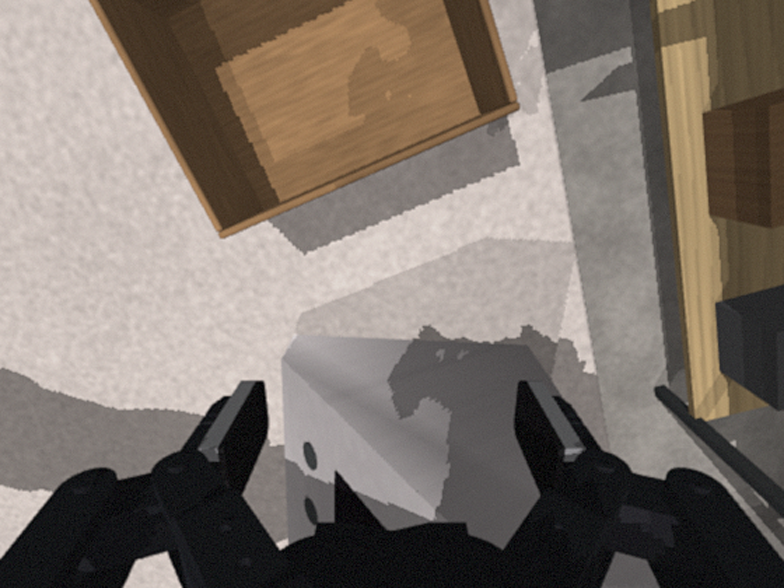

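The scene view (1.4x) shows the mushroom at about (558,437), the square at (513,330), the round at (371,294) and the bar at (407,218). In the side view they are at (337,456), (431,360), (372,257) and (481,225). I'll enlarge the three target caps.

Run:
```python
import pickle,cv2,numpy as np
P={'mush':((558,437),(337,456)),'sq':((513,330),(431,360)),'rd':((371,294),(372,257))}
tiles=[]
for i,n in enumerate(['scene','side']):
    im=pickle.load(open(f'{n}0.pkl','rb'))['img'][:,:,::-1]
    row=[]
    for k,v in P.items():
        u,w=[int(round(a/1.4)) for a in v[i]]
        c=im[w-16:w+16,u-16:u+16]
        c=cv2.convertScaleAbs(c,alpha=1.8)
        c=cv2.resize(c,None,fx=8,fy=8,interpolation=cv2.INTER_CUBIC)
        for t in range(0,32,4):
            cv2.putText(c,str(u-16+t),(t*8,8),0,0.28,(0,255,255)); cv2.line(c,(t*8,10),(t*8,14),(0,255,255))
            cv2.putText(c,str(w-16+t),(0,t*8+4),0,0.28,(0,255,0)); cv2.line(c,(20,t*8),(24,t*8),(0,255,0))
        row.append(c)
    tiles.append(np.hstack(row))
cv2.imwrite('pics/crops.png',np.vstack(tiles))
```

```text
(no output)
```

View pics/crops.png

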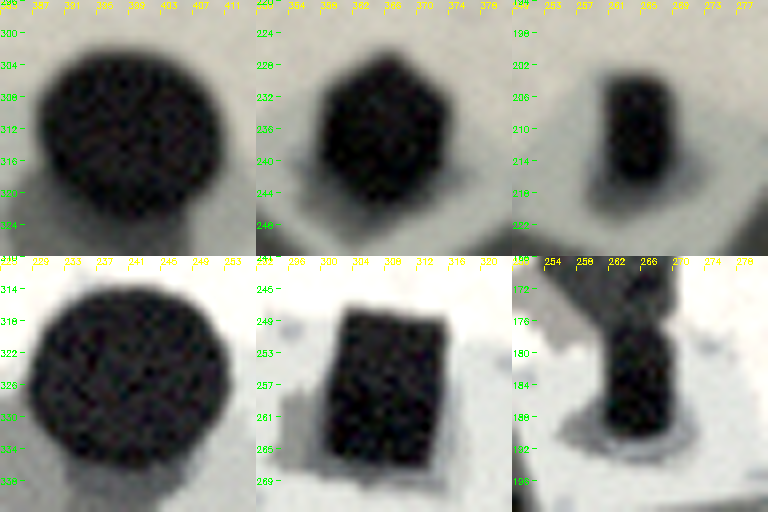

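```bash
cat > h.py <<'E'
import numpy as np,cv2,pickle
from scipy.optimize import least_squares
def proj(d,X): return cv2.projectPoints(np.array(X,float),d['rvec'],d['tvec'],d['intrinsics'],None)[0][:,0]
def cyl(x,y,r,z0,z1,n=72):
    a=np.linspace(0,2*np.pi,n,endpoint=False)
    return np.vstack([np.c_[x+r*np.cos(a),y+r*np.sin(a),0*a+z] for z in (z0,z1)])
def sq(x,y,yaw,z0,z1,h=.013):
    p=np.array([[1,1],[1,-1],[-1,-1],[-1,1]])*h
    R=np.array([[np.cos(yaw),-np.sin(yaw)],[np.sin(yaw),np.cos(yaw)]]); p=p@R.T+[x,y]
    return np.vstack([np.c_[p,np.full(4,z)] for z in (z0,z1)])
def bb(d,X):
    p=proj(d,X); return np.r_[p.min(0),p.max(0)]
E
python3 - <<'E'
from h import *
D=[pickle.load(open(n+'0.pkl','rb')) for n in('scene','side')]
B={'mush':[[387.5,302.5,410.75,323.75],[219+225-219+0*1,0,0,0]],}
# side mushroom tile: u0=225,v0=310
B={'mush':[[387.5,302.5,410.75,323.75],[225+28/8,310+(285-256)/8,225+231/8,310+(469-256)/8]],
 'sq':[[357.75,226.25,374.25,np.nan],[300.25,247.1,316,267.4]],
 'rd':[[260.4,203.1,269.75,216.9],[261.6,np.nan,270,191]]}
for k,b in B.items():
    b=np.array(b)-.44
    def model(p):
        if k=='mush': return cyl(p[0],p[1],.022,.07,.08)
        if k=='rd': return cyl(p[0],p[1],.010,p[2],.08)
        return sq(p[0],p[1],p[3],p[2],.08)
    f=lambda p: np.nan_to_num(np.r_[bb(D[0],model(p))-b[0],bb(D[1],model(p))-b[1]])
    best=min((least_squares(f,[.6,.1,.06,y0]) for y0 in (-.6,-.3,0,.3,.6)),key=lambda r:r.cost)
    print(k,np.round(best.x,4),np.round(f(best.x),1))
from bench import sensors
o=sensors.get_obs();print(o['t'],o['position'],o['joint_positions'])
E
```

```text
mush [ 0.577  0.249  0.06  -0.6  ] [-0.7 -1.5  1.7  1.  -0.8 -1.7  0.1  0.9]
sq [0.4979 0.0675 0.054  0.3731] [-0.6 -0.4  1.3  0.  -0.7 -0.4  0.1 -0.1]
rd [ 0.6281 -0.1171  0.0547 -0.6   ] [ 0.1 -0.5  0.3  0.4 -0.6  0.   0.2 -0.3]
0.15 [0.19669601 0.64540472 0.23079126] [-1.42451368  0.42657825  0.07387168  1.60643143 -0.03411125  1.11075843
 -0.0670797 ]
```

```bash
python3 -m handwheel '[[[-20,-11,0,0,0],[-60,-34,0,0,0],[-100,-56,0,0,0],[-140,-78,0,0,0],[-180,-101,0,0,0],[-220,-123,0,0,0],[-260,-145,0,0,0],[-300,-168,0,0,0],[-340,-190,0,0,0],[-380,-213,0,0,0],[-420,-235,0,0,0],[-450,-252,0,0,0],[-470,-263,0,0,0],[-479,-268,20,0,0],[-479,-268,50,0,0],[-479,-268,60,0,0],[-479,-268,60,0,0],[-479,-268,60,0,0]]]'
python3 - <<'E'
from bench import sensors, vision
import cv2,pickle
o=sensors.get_obs(); d=vision.get_image('wrist'); d['o']=o; pickle.dump(d,open('w1.pkl','wb'))
print(o['t'],o['position'],o['eef_rot'].round(3).tolist(),o['force'],o['finger_gap'])
cv2.imwrite('pics/w1.png',cv2.resize(cv2.convertScaleAbs(d['img'][:,:,::-1],alpha=1.4),None,fx=1.4,fy=1.4,interpolation=cv2.INTER_CUBIC))
E
```

```text
t: 1.95
position: [0.577, 0.2499, 0.1722]
eef_rot: [[-0.957, 0.291, 0.0], [0.291, 0.957, 0.0], [-0.0, 0.0, -1.0]]
force: [-0.1, -0.2, 0.0]
finger_gap: -0.0001
1.95 [0.57704497 0.24987313 0.17218792] [[-0.957, 0.291, 0.0], [0.291, 0.957, 0.0], [-0.0, 0.0, -1.0]] [-0.07508009 -0.21227132  0.00205348] -0.00012740691347677544
```

View pics/w1.png

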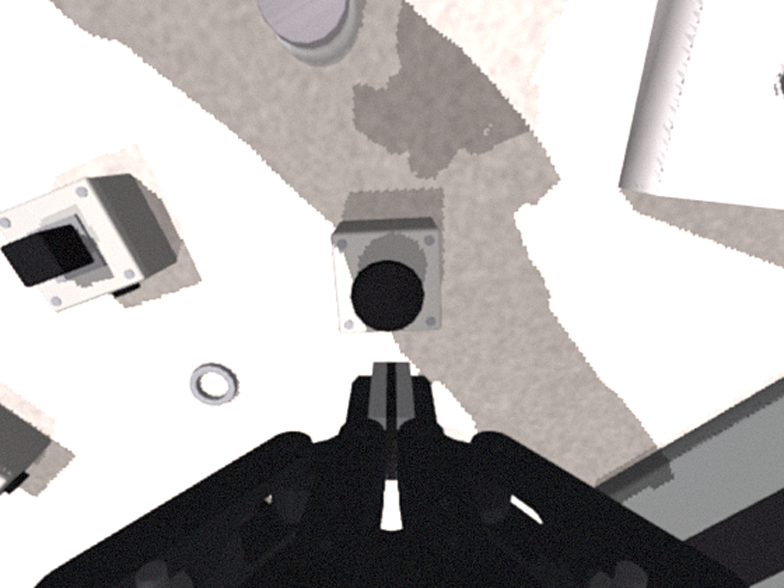

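Wrist view: the mushroom disc is centred at about (388,296), with the shut finger tips at (391,365). The square station is at left, about (45,252).

```bash
cat >> h.py <<'E'
def wpt(d,u,v,z):
    o=d['o'];T=d['T_tool_cam'];K=d['intrinsics']
    r=np.linalg.inv(K)@[u,v,1.]
    R=np.array(o['eef_rot']); c=R@T[:3,3]+o['position']; r=R@T[:3,:3]@r
    p=c+r*(z-c[2])/r[2]; return p, R.T@(p-o['position'])*1000
E
python3 - <<'E'
from h import *
d=pickle.load(open('w1.pkl','rb')); g=d['img'].max(2)
m=((g<60)).astype(np.uint8); m[252:]=0
n,l,s,c=cv2.connectedComponentsWithStats(m)
for i in range(1,n):
    if s[i,4]>300: print(s[i],c[i])
print(wpt(d,277-.1,211.4-.1,.078))
E
```

```text
[   1  161   66   43 1773] [ 33.99323181 181.43034405]
[ 251  186   52   51 2065] [276.39661017 210.64987893]
(array([0.57626322, 0.24811624, 0.078     ]), array([ 0.27092357, -1.94390009, 94.18709579]))
```

```bash
python3 -m handwheel '[[[0,-1,20,0,0],[0,-2,50,0,0],[0,-2,75,0,0],[0,-2,84,0,0],[0,-2,86,0,0],[0,-2,86,0,0],[0,-2,86,0,0]]]'
```

```text
t: 2.7
position: [0.577, 0.2481, 0.0868]
eef_rot: [[-0.957, 0.292, 0.002], [0.292, 0.957, 0.001], [-0.001, 0.001, -1.0]]
force: [-0.8, -0.1, 0.5]
finger_gap: 0.0001
```

```bash
python3 -m handwheel '[[[0,0,2,0,0],[0,0,4,0,0],[0,0,6,0,0],[0,0,8,0,0],[0,0,8,0,0]]]'
```

```text
t: 3.2
position: [0.5763, 0.2477, 0.0771]
eef_rot: [[-0.957, 0.291, -0.0], [0.291, 0.957, -0.0], [0.0, -0.0, -1.0]]
force: [0.1, -0.4, 0.3]
finger_gap: -0.0001
```

```bash
python3 -m handwheel '[[[0,0,1,0,0],[0,0,2,0,0],[0,0,2,0,0]]]'; python3 -m handwheel '[[[0,0,1,0,0],[0,0,2,0,0],[0,0,2,0,0]]]'
```

```text
t: 3.5
position: [0.5762, 0.2477, 0.0752]
eef_rot: [[-0.957, 0.292, -0.0], [0.292, 0.957, -0.0], [0.0, -0.0, -1.0]]
force: [0.1, -0.7, 1.4]
finger_gap: -0.0001
t: 3.8
position: [0.5762, 0.2477, 0.0732]
eef_rot: [[-0.957, 0.291, -0.0], [0.291, 0.957, -0.0], [0.0, -0.0, -1.0]]
force: [0.5, 0.8, 1.4]
finger_gap: -0.0001
```

```bash
cat > look.py <<'E'
import sys,cv2,pickle,numpy as np
from bench import sensors, vision
tag=sys.argv[1]; T=[]
for a in sys.argv[2:]:
    n,u,v=a.split(','); u=int(u);v=int(v)
    o=sensors.get_obs(); d=vision.get_image(n); d['o']=o; pickle.dump(d,open(f'{n}_{tag}.pkl','wb'))
    u=min(max(u,50),510);v=min(max(v,50),370)
    c=cv2.convertScaleAbs(d['img'][v-50:v+50,u-50:u+50,::-1],alpha=1.5)
    T.append(cv2.resize(c,(400,400),interpolation=cv2.INTER_CUBIC))
cv2.imwrite(f'pics/{tag}.png',np.hstack(T)); o=sensors.get_obs(); print(o['t'],o['position'],o['force'])
E
python3 look.py a1 side,241,325 scene,399,312
```

```text
3.9 [0.5762009  0.24766822 0.07317145] [ 1.03479266  0.56655494 -0.15789482]
```

View pics/a1.png

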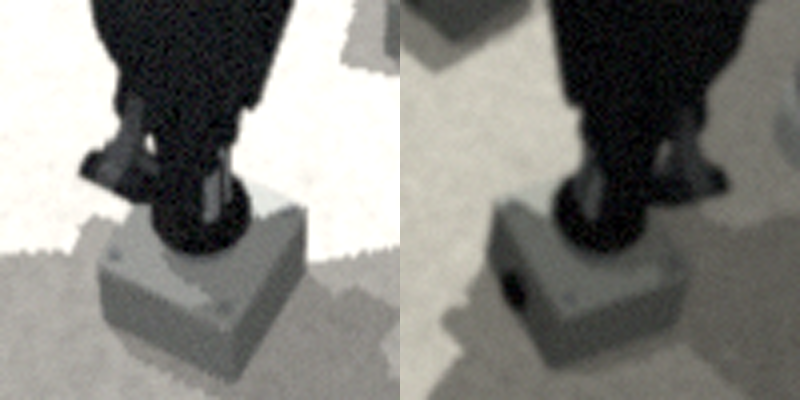

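The tip sits centred on the mushroom head and the station is unmoved. The stay-put friction leaves little force at rest, so I'll go on in small steps to the end of travel.

```bash
python3 -m handwheel '[[[0,0,1,0,0],[0,0,2,0,0]]]'; python3 -m handwheel '[[[0,0,1,0,0]]]'; python3 -m handwheel '[[[0,0,0.5,0,0],[0,0,0.5,0,0]]]'
```

```text
t: 4.1
position: [0.5762, 0.2477, 0.0713]
eef_rot: [[-0.957, 0.292, -0.0], [0.292, 0.957, 0.0], [0.0, -0.0, -1.0]]
force: [-0.5, -0.5, 3.0]
finger_gap: 0.0001
t: 4.2
position: [0.5763, 0.2477, 0.0703]
eef_rot: [[-0.957, 0.292, 0.0], [0.292, 0.957, -0.0], [-0.0, -0.0, -1.0]]
force: [-0.6, -0.1, 3.9]
finger_gap: -0.0001
t: 4.4
position: [0.5763, 0.2477, 0.0699]
eef_rot: [[-0.957, 0.292, -0.0], [0.292, 0.957, 0.0], [0.0, 0.0, -1.0]]
force: [-1.2, -0.2, 6.3]
finger_gap: -0.0003
```

6.3 N at z = 0.0699 means the mushroom has reached the end of its travel. I'll retreat and go over to the square button.

```bash
python3 -m handwheel '[[[0,0,-5,0,0],[0,0,-25,0,0],[0,0,-60,0,0],[0,-10,-90,0,0],[3,-35,-100,0,0],[8,-75,-100,0,0],[13,-115,-100,0,0],[18,-155,-100,0,0],[22,-185,-100,0,0],[22,-195,-100,0,0],[22,-195,-100,0,0],[22,-195,-100,0,0]]]'; python3 look.py b1 wrist,277,211 side,241,325
python3 - <<'E'
import cv2,pickle
d=pickle.load(open('wrist_b1.pkl','rb'));cv2.imwrite('pics/w2.png',cv2.resize(d['img'][:,:,::-1],None,fx=1.4,fy=1.4,interpolation=cv2.INTER_CUBIC))
E
```

```text
t: 5.6
position: [0.4989, 0.0686, 0.17]
eef_rot: [[-0.957, 0.291, 0.0], [0.291, 0.957, 0.0], [-0.0, 0.0, -1.0]]
force: [0.1, 0.2, 0.6]
finger_gap: -0.0002
5.7 [0.49882163 0.06891126 0.16974814] [ 0.28745095 -0.12085328 -0.22955507]
```

View pics/w2.png

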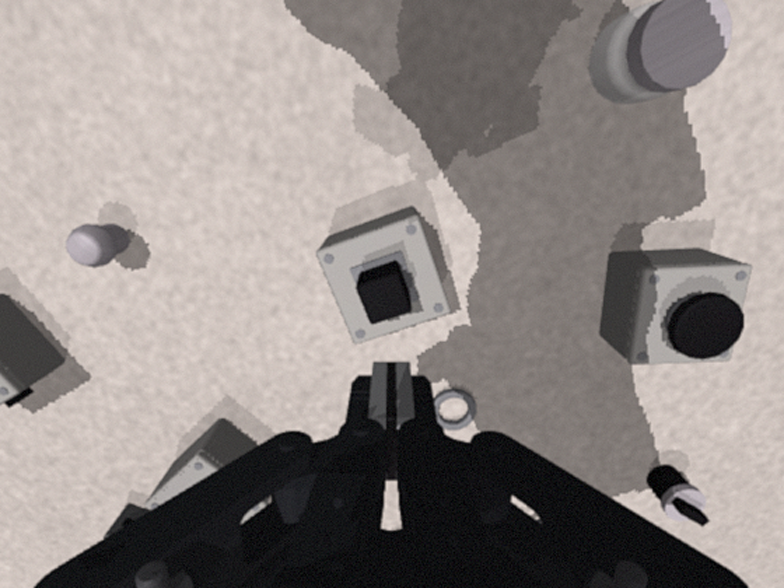

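View pics/b1.png

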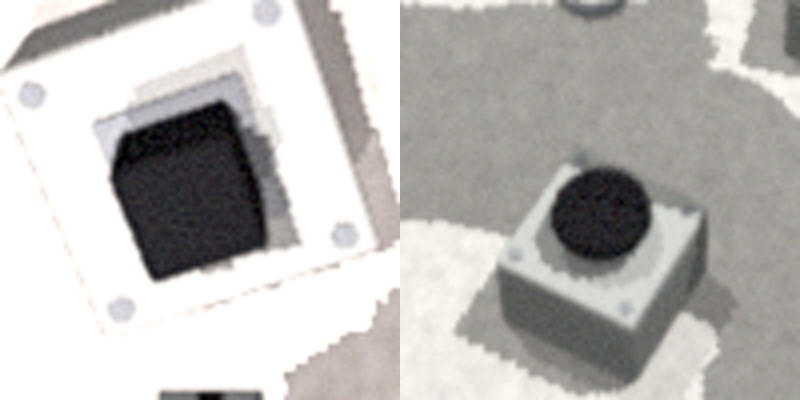

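Wrist view: the top face of the square cap is centred at about (274,213.7) in original pixels. The side view shows the mushroom sitting clearly lower, with its station upright and unmoved.

Run:
```python
from h import *
d=pickle.load(open('wrist_b1.pkl','rb'))
print(d['o']['position'],wpt(d,273.9,213.6,.08))
D=pickle.load(open('side_b1.pkl','rb'));b=np.array([191+551/4-100-.4,275+165/4-.4,191+652/4-100-.4,275+262/4-.4])
for z in(.07,.08):print(z,bb(D,cyl(.5765,.2485,.022,z-.01,z))-b)
```

```text
[0.49889341 0.06861121 0.16999198] (array([0.49786824, 0.06447025, 0.08      ]), array([-0.19155207, -4.30300945, 89.99001362]))
0.07 [-0.47688857 -1.13568812  0.38354115  0.10207218]
0.08 [-0.76979059 -4.54515572  0.28729588 -3.20807276]
```

The mushroom is confirmed in: the silhouette fits a top at 70 mm. Next is the square.

```bash
python3 -m handwheel '[[[0,-2,25,0,0],[0,-3,55,0,0],[0,-3,78,0,0],[0,-3,86,0,0],[0,-3,86,0,0],[0,-3,88,0,0],[0,-3,90,0,0],[0,-3,92,0,0],[0,-3,94,0,0]]]';python3 -m handwheel '[[[0,0,1,0,0],[0,0,2,0,0]]]'; python3 -m handwheel '[[[0,0,1,0,0]]]'
```

```text
t: 6.6
position: [0.4981, 0.065, 0.0764]
eef_rot: [[-0.957, 0.292, 0.002], [0.292, 0.957, 0.001], [-0.001, 0.001, -1.0]]
force: [1.9, 1.4, 3.1]
finger_gap: -0.0003
t: 6.8
position: [0.4979, 0.0649, 0.0741]
eef_rot: [[-0.957, 0.292, 0.001], [0.292, 0.957, 0.0], [-0.001, 0.001, -1.0]]
force: [2.2, 1.3, 3.0]
finger_gap: -0.0002
t: 6.9
position: [0.4978, 0.0648, 0.0729]
eef_rot: [[-0.957, 0.292, 0.001], [0.292, 0.957, 0.0], [-0.001, 0.0, -1.0]]
force: [1.6, 0.6, 4.3]
finger_gap: 0.0
```

```bash
python3 -m handwheel '[[[0,0,1,0,0],[0,0,2,0,0]]]'; python3 -m handwheel '[[[0,0,0.5,0,0]]]'
```

```text
t: 7.1
position: [0.4976, 0.0648, 0.0708]
eef_rot: [[-0.957, 0.292, 0.0], [0.292, 0.957, 0.0], [-0.0, 0.0, -1.0]]
force: [2.7, 1.3, 3.4]
finger_gap: 0.0005
t: 7.2
position: [0.4976, 0.0647, 0.0702]
eef_rot: [[-0.957, 0.292, 0.0], [0.292, 0.957, -0.0], [-0.0, -0.0, -1.0]]
force: [3.0, 0.7, 3.4]
finger_gap: -0.0001
```

```bash
python3 -m handwheel '[[[0,0,0.5,0,0]]]'; python3 -m handwheel '[[[0,0,0.3,0,0],[0,0,0.3,0,0]]]'
```

```text
t: 7.3
position: [0.4976, 0.0647, 0.0698]
eef_rot: [[-0.957, 0.292, 0.0], [0.292, 0.957, 0.0], [-0.0, 0.0, -1.0]]
force: [1.5, 1.9, 6.0]
finger_gap: 0.0002
t: 7.5
position: [0.4976, 0.0647, 0.0696]
eef_rot: [[-0.957, 0.292, 0.0], [0.292, 0.957, 0.0], [-0.0, 0.0, -1.0]]
force: [1.6, 1.2, 5.7]
finger_gap: -0.0001
```

```bash
python3 -m handwheel '[[[0,0,-5,0,0],[0,0,-25,0,0],[0,0,-60,0,0],[-10,-8,-90,0,0],[-30,-23,-100,0,0],[-60,-46,-100,0,0],[-90,-69,-100,0,0],[-120,-92,-100,0,0],[-150,-115,-100,0,0],[-170,-130,-100,0,0],[-177,-136,-100,0,0],[-177,-136,-100,0,0],[-177,-136,-100,0,0]]]'; python3 look.py c1 wrist,277,211 side,308,257
python3 - <<'E'
import cv2,pickle
d=pickle.load(open('wrist_c1.pkl','rb'));cv2.imwrite('pics/w3.png',cv2.resize(d['img'][:,:,::-1],None,fx=1.4,fy=1.4,interpolation=cv2.INTER_CUBIC))
E
```

```text
t: 8.8
position: [0.6263, -0.116, 0.1692]
eef_rot: [[-0.957, 0.291, -0.001], [0.291, 0.957, 0.001], [0.001, 0.0, -1.0]]
force: [-0.7, 0.6, -0.1]
finger_gap: 0.0002
8.9 [ 0.62652837 -0.11557126  0.16949495] [ 0.0479666  -0.01417072 -0.11374075]
```

View pics/c1.png

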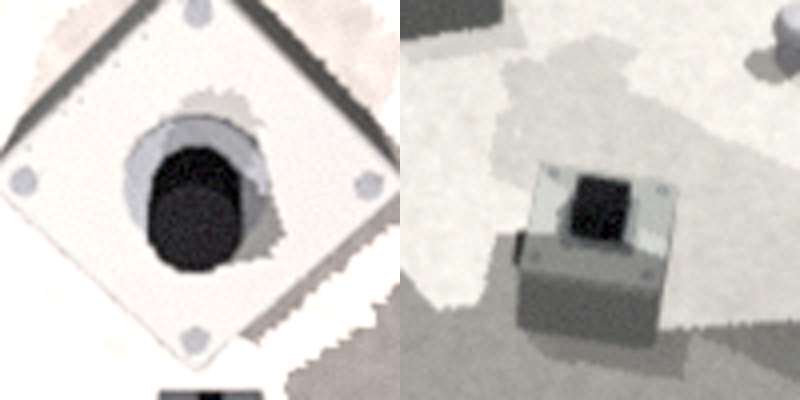

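View pics/w3.png

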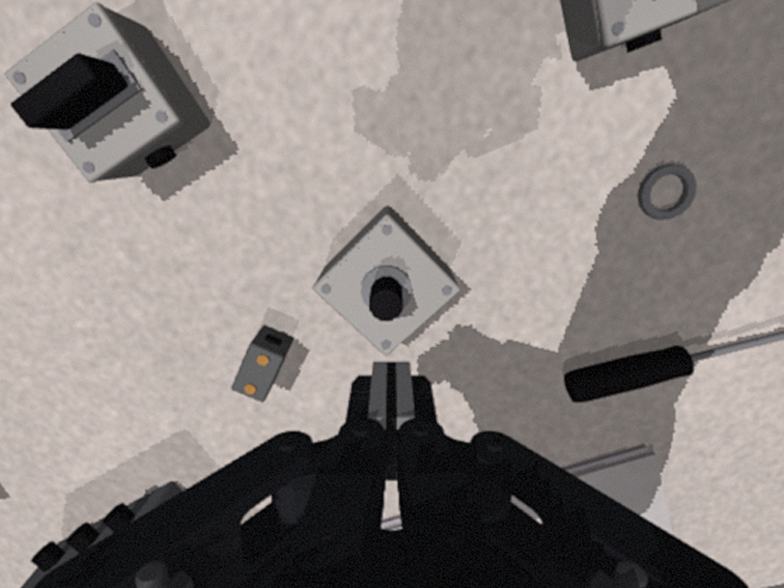

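The square cap now sits low in the side view. In the wrist crop, the round top face is centred at (195,226).

Run:
```python
from h import *
d=pickle.load(open('wrist_c1.pkl','rb'))
print(d['o']['position'],wpt(d,275.4,217.1,.08))
D=pickle.load(open('side_c1.pkl','rb'));b=np.array([258+(573-400)/4-.4,207+174/4-.4,258+(632-400)/4-.4,207+241/4-.4])
for z in(.07,.08):print(z,[ (bb(D,sq(.498,.066,y,.054,z))-b).round(1) for y in(.1,.37)])
```

```text
[ 0.62634128 -0.11602379  0.16921583] (array([ 0.62806966, -0.11979441,  0.08      ]), array([-2.86818877, -3.11744323, 89.21168471]))
0.07 [array([-1.3, -1. , -0.8, -0.5]), array([-1.6, -0.9, -0.2, -0.6])]
0.08 [array([-1.3, -4.5, -0.5, -0.5]), array([-1.6, -4.4,  0.1, -0.6])]
```

```bash
python3 -m handwheel '[[[-1,-1,25,0,0],[-2,-2,55,0,0],[-2,-2,78,0,0],[-2,-2,86,0,0],[-2,-2,86,0,0],[-2,-2,88,0,0],[-2,-2,90,0,0],[-2,-2,92,0,0],[-2,-2,94,0,0]]]';python3 -m handwheel '[[[0,0,1,0,0],[0,0,2,0,0]]]'; python3 -m handwheel '[[[0,0,1,0,0]]]'
```

```text
t: 9.8
position: [0.6291, -0.1194, 0.0762]
eef_rot: [[-0.957, 0.291, 0.002], [0.291, 0.957, 0.0], [-0.001, 0.0, -1.0]]
force: [0.7, 0.7, 3.2]
finger_gap: 0.0
t: 10.0
position: [0.629, -0.1194, 0.0738]
eef_rot: [[-0.957, 0.291, 0.001], [0.291, 0.957, -0.0], [-0.001, 0.0, -1.0]]
force: [1.6, 0.7, 2.8]
finger_gap: 0.0002
t: 10.1
position: [0.6288, -0.1195, 0.0727]
eef_rot: [[-0.957, 0.292, 0.001], [0.292, 0.957, -0.0], [-0.001, 0.0, -1.0]]
force: [1.8, 0.8, 3.9]
finger_gap: -0.0
```

```bash
python3 -m handwheel '[[[0,0,1,0,0],[0,0,2,0,0]]]'; python3 -m handwheel '[[[0,0,0.5,0,0]]]'; python3 -m handwheel '[[[0,0,0.5,0,0],[0,0,0.5,0,0]]]'
```

```text
t: 10.3
position: [0.6286, -0.1195, 0.0705]
eef_rot: [[-0.957, 0.292, 0.0], [0.292, 0.957, -0.0], [-0.0, 0.0, -1.0]]
force: [3.1, 0.8, 5.0]
finger_gap: 0.0003
t: 10.4
position: [0.6286, -0.1195, 0.07]
eef_rot: [[-0.957, 0.292, 0.0], [0.292, 0.957, -0.0], [-0.0, -0.0, -1.0]]
force: [2.6, 0.9, 6.1]
finger_gap: 0.0002
t: 10.6
position: [0.6286, -0.1195, 0.0697]
eef_rot: [[-0.957, 0.292, 0.0], [0.292, 0.957, -0.0], [-0.0, 0.0, -1.0]]
force: [2.1, 0.4, 6.3]
finger_gap: 0.0001
```

Round is at the end of its travel (6.3 N at z = 0.0697). I'll retreat straight up and clear of the views, then check.

```bash
python3 -m handwheel '[[[0,0,-5,0,0],[0,0,-25,0,0],[0,0,-60,0,0],[0,0,-100,0,0],[0,0,-140,0,0],[10,40,-160,0,0],[20,80,-160,0,0],[30,120,-160,0,0],[40,160,-160,0,0],[50,200,-160,0,0],[60,240,-160,0,0],[70,280,-160,0,0],[80,320,-160,0,0],[80,340,-160,0,0],[80,340,-160,0,0],[80,340,-160,0,0]]]'; python3 look.py d1 scene,265,210 side,266,184
python3 - <<'E'
import cv2,pickle
for n in ('scene','side'):
  d=pickle.load(open(n+'_d1.pkl','rb'));cv2.imwrite(f'pics/{n}_d.png',cv2.resize(d['img'][:,:,::-1],None,fx=1.4,fy=1.4,interpolation=cv2.INTER_CUBIC))
E
```

```text
t: 12.2
position: [0.6508, 0.2283, 0.229]
eef_rot: [[-0.957, 0.292, -0.001], [0.292, 0.957, -0.001], [0.001, -0.002, -1.0]]
force: [-0.1, -0.9, 0.4]
finger_gap: -0.0004
12.3 [0.65110731 0.22722662 0.229448  ] [ 0.26928378 -0.4523425   0.40507397]
```

View pics/d1.png

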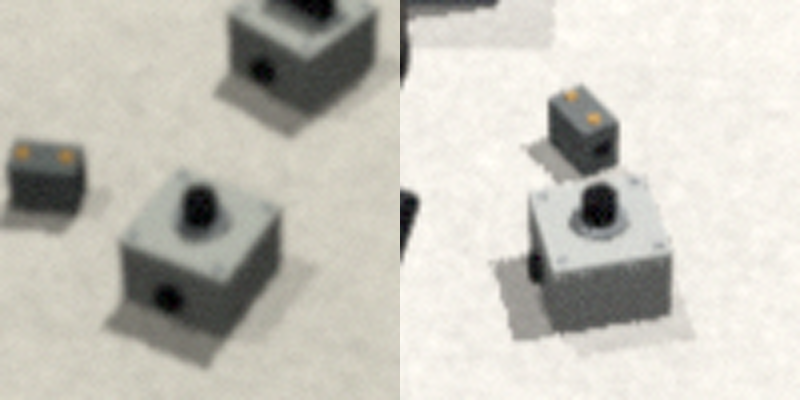

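View pics/scene_d.png

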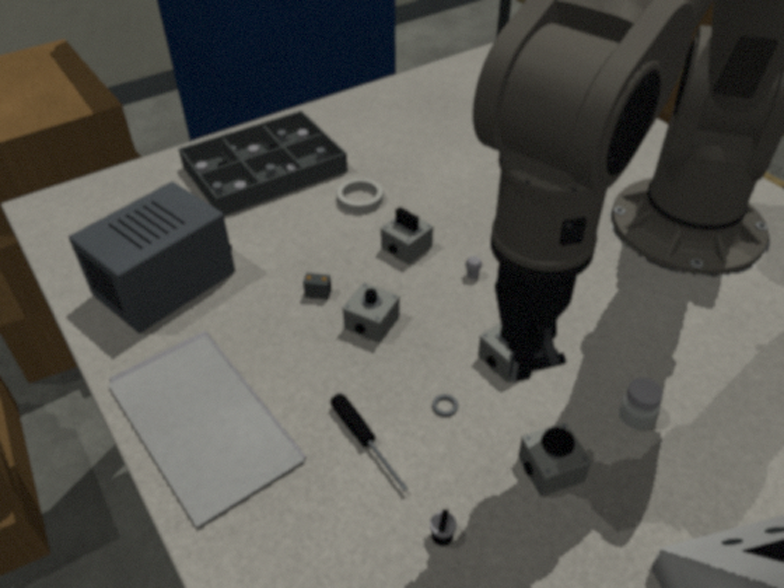

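View pics/side_d.png

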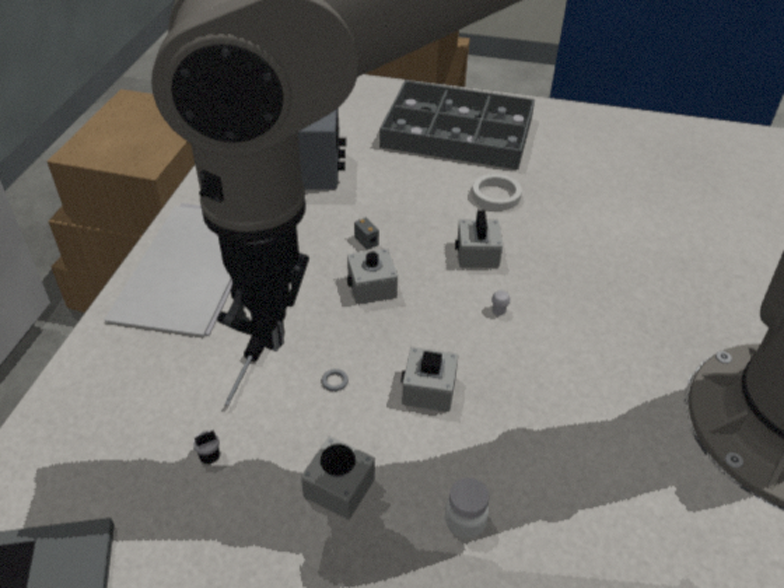

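Everything stands where it started. All three caps are lower: the round cap's top is about 3.4 px lower than before, which fits 10 mm. The bar is still out, and the gripper is clear at z = 0.23.

Run:
```python
from bench import order,sensors
print(order.job_done()); print(sensors.get_obs()['t'])
```

```text
the job is handed in; nothing more can be done
None
the job is handed in; nothing more can be done
```

I pressed the mushroom, then the square, then the round button with the shut finger tips, and handed the job in at about 12.3 s of the 42 s allowed. Each press stopped at the end of travel, with the tip at about 70 mm above the bench. The highest reading at the end of each press was 6.0 to 6.3 N, just at the start of the cushion spring.

**Buttons:** Fitting the side-view pictures taken after each press put the mushroom and square tops at about 70 mm, not 80 mm. The round cap's top edge dropped about 3.4 px, which fits 10 mm of travel. The bar button is still out.

**Stations and other parts:** All four stations and the other parts appear at the same pixel positions as at the start. In the last pictures the arm hid part of the square station in the scene view and part of the driver in the side view. Each was visible in the other picture.

**Disagreements:** Camera estimates of the button centres differed by about 1 to 3 mm, so I aimed by the wrist camera or between the estimates. Force readings early in the mushroom press were low and noisy (about 1.4 N). During the square and round presses the tip also felt up to about 3 N sideways, but neither station moved.

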